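# Put three mixed-up specimen mounts back with the offcuts they were cut from

## Task

The three black specimen mounts have been put back in the wrong sample trays: move each one to the tray whose upright metal offcut (round bar, flat bar or half tube) has the same outline as the bright metal section in the mount's face. Each must finish standing flat in the round recess of its tray with its polished face up; never tip a mount over, and use the spare tray without an offcut, or any free spot, to park a mount on the way. Leave the black loupe that stands between the trays where it is.

Things in the scene. Friction and masses are not known exactly. Their poses are not given: they have to be found in the camera images.
- mount_disc: Black cylindrical specimen mount, 30 mm diameter, 17 mm tall, 20 to 35 g; its polished top face shows a bright metal section: a round disc about 12 mm across (cut from the round bar). Origin: centre of its underside, z up. At the start it stands loose in the round recess of a tray; gripped round its side from above, at least its top 13 mm being above the tray.
- mount_bar: Black cylindrical specimen mount, 30 mm diameter, 21 mm tall, 20 to 35 g; its polished top face shows a bright metal section: a rectangle about 14 x 8 mm (cut from the flat bar). Origin: centre of its underside, z up. At the start it stands loose in the round recess of a tray; gripped round its side from above, at least its top 13 mm being above the tray.
- mount_arc: Black cylindrical specimen mount, 30 mm diameter, 18 mm tall, 20 to 35 g; its polished top face shows a bright metal section: a half ring about 20 mm across (cut from the half tube). Origin: centre of its underside, z up. At the start it stands loose in the round recess of a tray; gripped round its side from above, at least its top 13 mm being above the tray.
- tray_round_seat (a point): Centre of the floor of the round recess (46 mm across, 4 mm deep, floor 3 mm above the bench) in a grey tray, 103 x 63 mm and 7 mm high, fixed to the bench, with a round metal bar offcut, 12 mm diameter, standing upright, top 25 mm above the bench; z up, x along the tray from the recess to the offcut 52 mm away. Recess centre: 31 mm from one end, midway across the width.
- tray_flat_seat (a point): Centre of the floor of the round recess (46 mm across, 4 mm deep, floor 3 mm above the bench) in a grey tray, 103 x 63 mm and 7 mm high, fixed to the bench, with a flat metal bar offcut, section 14 x 8 mm (14 across the tray), standing upright, top 25 mm above the bench; z up, x along the tray from the recess to the offcut 52 mm away. Recess centre: 31 mm from one end, midway across the width.
- tray_tube_seat (a point): Centre of the floor of the round recess (46 mm across, 4 mm deep, floor 3 mm above the bench) in a grey tray, 103 x 63 mm and 7 mm high, fixed to the bench, with a half-tube metal offcut (split lengthwise, 20 mm outside, 12 mm inside diameter), standing upright, top 25 mm above the bench; z up, x along the tray from the recess to the offcut 52 mm away. Recess centre: 31 mm from one end, midway across the width.
- tray_spare_seat (a point): Centre of the floor of the round recess (46 mm across, 4 mm deep, floor 3 mm above the bench) in a grey tray, 103 x 63 mm and 7 mm high, fixed to the bench, the spare one: no offcut, and its recess empty at the start; z up, x along the tray from the recess to the empty offcut well 52 mm away. Recess centre: 31 mm from one end, midway across the width.
- loupe: Black eye loupe standing on the bench between the trays, 38 mm across and 34 mm tall. Origin: centre of its underside. Loose; must stay where it is.
There are look-alikes about, which are no part of the job. What is shaped like the mount_bar but brown or red is not meant.

How it is judged (in metres and radians):
At the end, for the whole second after the job is handed in: Each mount stands in the recess of the tray with its own offcut (disc: round bar, rectangle: flat bar, half ring: half tube): within 10 mm of the recess centre, its underside within 2.5 mm of the recess floor, upright within 0.08 rad, released and at rest (horizontal distance between mount_disc and tray_round_seat below 0.01 m and z of mount_disc in the frame of tray_round_seat below 0.0025 m and angle between each of mount_disc, mount_bar, mount_arc's own z axis and vertical below 0.08 rad and linear speed of each of mount_disc, mount_bar, mount_arc below 0.02 m/s and horizontal distance between mount_bar and tray_flat_seat below 0.01 m and z of mount_bar in the frame of tray_flat_seat below 0.0025 m and horizontal distance between mount_arc and tray_tube_seat below 0.01 m and z of mount_arc in the frame of tray_tube_seat below 0.0025 m); the robot touches nothing.
It fails at once if the loupe was pushed more than 25 mm from its place or knocked over (distance of loupe from where it was at the start of the episode above 0.025 m or angle between loupe's own z axis and vertical above 0.7 rad).
It fails at once if a mount was tipped over, more than 60 degrees from upright (angle between any of mount_disc, mount_bar, mount_arc's own z axis and vertical above 1.05 rad).
It also fails if it takes over 99 s, if anything falls off the work surface, if the arm or the gripper's body presses on something with over 40 N, if the wrist force passes 120 N, or if a joint passes its speed limit or range.

## Robot

A 6-joint arm with a two-finger parallel gripper is mounted at the origin on the work surface; the furniture and walls round the work are solid. World frame = base frame: x ahead of the robot, y to its left, z up, the work surface at z = 0. Lengths are in mm, angles in rad, forces in N, time in s.
With the tool pointing down it reaches from about 275 to 750 mm from the base axis. Payload 10.2 kg.
Tool frame: the origin (TCP) lies at the very end of the fingers, on their centre line; the grasp point (between the pads) lies ctrl.grip_depth behind it (ctrl.grip_depth is the distance from the TCP to the grasp point, in mm); z points along the fingers, y is the direction in which the jaws open and shut (so a half turn about z gives the same grasp; the last joint's range is limited). The gripper opens to 85 mm and grips with 20 to 120 N. Pads are 22 mm wide; open, the fingers measure 114 mm over their backs; the gripper's body (76 mm by 85 mm) begins 54 mm behind the grasp point. The pads swing forward as they close: fully open they stand 13 mm farther back than shut.
Start: joints at [-0.909, 0.313, 1.498, -0, 1.331, -0.223], TCP at [406.234, -332.574, 231.294] pointing down, gripper open.
Joint ranges: [-2.94, 2.94], [-0.97, 2.17], [0.19, 2.56], [-1.23, 4.37], [0.02, 3.11], [-2.88, 2.88]. Speed limits (rad/s): [2.39, 2.39, 3.01, 3.14, 3.14, 3.14].

## Interface

Orientations are given as a unit quaternion [w, x, y, z].
In Python, from rig import telemetry, eyes, ctrl, nets gives the robot as it stands. The module is installed in compiled form; this text tells all that it offers.
- The arm moves only by the tool drive_tool, never from a script. Its argument "series" is text: rows parted by semicolons, each of 7 numbers parted by spaces: the shift along the tool's x, y, z normalised to -1 to 1, where 1 is 0.12 m, then the turn, a rotation vector about the tool's x, y, z normalised to -1 to 1, where 1 is 0.5 rad, then the opening, from 0 (shut) to 1 (fully open). In form: tx ty tz wx wy wz hand; .... A call has 1 to 20 rows; each row is the pose to reach, as a shift and turn from the pose measured when the call began, along the tool's axes at that moment; what a row does not reach only later rows make up. A row lasts 1/10 s, in which the tool goes at most 50 mm and 8.59 degrees, less where a joint would pass 70% of its speed; a pose out of reach is approached as far as the arm can. A call with a number of a shift or a turn outside -1 to 1 is refused whole. A call with a gripper value outside its range is refused whole. The fingers move at their own pace and stop on an object; "newtons" is the grip in N (left out, the last holds). Time passes only in rows, so rows that repeat a pose let the fingers close. It gives the time, the measured TCP pose, the force and the opening at its end, in the units of the state.
- telemetry.sense(): the state, without advancing time (a new reading comes with each control period).
- eyes.capture(name): name is "scene" or "top" or "wrist"; returns a dict with "frame" (480x640x3 uint8, red, green, blue), "fx", "fy", "cx", "cy" (pixels), "D" ([k1, k2, p1, p2, k3] as OpenCV has them; the pictures are not rectified), "view" (4x4, takes a point from world to camera coordinates). Camera axes: x right, y up, looking along -z (the intrinsics and any distortion apply to the point x, -y, -z); pixel columns grow to the right and rows downward; lengths in mm; the calibration is good to about 2 mm. A picture is of the moment at which its call begins. There is no depth.
- ctrl.finish_job(): hands the job in, once; it reports no verdict.
Trained networks look in a picture, given as the dict that the camera call returned (one of the last four; its "shot" number tells which), for a name from the list of things; names that differ only in an ending like _2 or _b are one class to them, and where a whole thing is asked for, a point or a joint stands for the part that bears it (a point fixed in the world has none). Each returns a list of dicts, best first, with "confidence" (0 to 1); they miss things now and then, are a little off and sometimes report something else, mostly with a low value. They report only what shows in the picture. A call takes as long as a camera call. They do not tell look-alikes from the thing itself.
- nets.spot_in(name, picture): "rect" ([left, top, right, bottom] in pixels, round what is visible of it).
The state is a dict: "time_s": time; "joints": joint angles; "dq": joint speeds; "tau": joint torques, N m; "eef_pos": TCP position; "ee_rot": TCP orientation; "force": force on the tool from outside, world axes, zero at the start; "wrist_torque": the same for the moment, N m; "grip_width": opening from 0.0 (shut) to 1.0 (fully open).
Only numpy, scipy, OpenCV 4.12 (cv2) and the standard library are available. Lean on these libraries where they do the work, as an engineer would, in place of code of your own. Each camera call takes 0.05 s, during which the arm holds its last target. There are 200 camera calls.

## Working session

There is one attempt and no reset: what is moved stays moved. The work goes in short steps, Python scripts to look and compute and a tool call to move; the robot and the scene stay as the last step left them, time stands still between calls to the robot, and variables do not carry over. Pictures are saved under pics/ and viewed, about 12 in all and at most 16, crops included, and the job is handed in when it is done.

Besides the shell and the picture viewer there is one more tool, called after "Call:" as a command line: name --argument value ..., lists and objects as JSON in quotes. drive_tool: Moves the arm, as the interface text tells. Scaled input: -1 to 1 covers 0.12 m each way for a shift and 0.5 rad each way for a turn. Its arguments: {"type":"object","properties":{"series":{"type":"string"},"newtons":{"type":"number"}},"required":["series"]}

```bash
mkdir -p pics; cat > h.py <<'E'
import numpy as np, cv2
from rig import telemetry, eyes, ctrl, nets
from scipy.spatial.transform import Rotation as R
def ray(p,u,v):
    K=np.array([[p['fx'],0,p['cx']],[0,p['fy'],p['cy']],[0,0,1.]])
    x,y=cv2.undistortPoints(np.array([[[u,v]]],float),K,np.array(p['D'],float))[0,0]
    V=np.array(p['view']); return -V[:3,:3].T@V[:3,3], V[:3,:3].T@np.array([x,-y,-1.])
def at(p,u,v,z):
    o,d=ray(p,u,v); return o+d*(z-o[2])/d[2]
def proj(p,X):
    V=np.array(p['view']); c=V[:3,:3]@np.array(X,float)+V[:3,3]
    K=np.array([[p['fx'],0,p['cx']],[0,p['fy'],p['cy']],[0,0,1.]])
    return cv2.projectPoints(np.array([[c[0],-c[1],-c[2]]]),np.zeros(3),np.zeros(3),K,np.array(p['D'],float))[0][0,0]
def save(p,n,crop=None,s=1):
    f=p['frame'][:,:,::-1]
    if crop: a,b,c,d=crop; f=f[b:d,a:c]
    cv2.imwrite('pics/'+n,cv2.resize(f,None,fx=s,fy=s,interpolation=cv2.INTER_CUBIC))
E
python3 - <<'E'
from h import *
s=telemetry.sense(); print(s['eef_pos'],s['ee_rot'],s['grip_width'],ctrl.grip_depth)
for c in('top','scene'):
    p=eyes.capture(c); save(p,c+'0.png',s=1.25)
    V=np.array(p['view']);print(c,(-V[:3,:3].T@V[:3,3]).round())
    for n in('mount_disc','mount_bar','mount_arc','loupe','tray_round_seat','tray_flat_seat','tray_tube_seat','tray_spare_seat'):
        for d in nets.spot_in(n,p)[:3]:
            r=d['rect'];print(n,np.round(r),round(d['confidence'],2),at(p,(r[0]+r[2])/2,(r[1]+r[3])/2,20).round())
E
```

```text
[ 406.06505386 -332.36650214  230.72077783] [-6.38583726e-04  9.03734898e-01  4.28092053e-01 -1.42094708e-04] 1.0008263834741202 18.700000000000003
top [461. 232. 880.]
mount_disc [268. 216. 290. 236.] 0.86 [592. 298.  20.]
mount_disc [241. 302. 290. 370.] 0.62 [422. 320.  20.]
mount_bar [366. 137. 385. 162.] 0.81 [714. 142.  20.]
mount_bar [314. 342. 331. 360.] 0.75 [397. 232.  20.]
mount_bar [255. 207. 300. 273.] 0.62 [571. 300.  20.]
mount_arc [358. 232. 380. 250.] 0.69 [566. 156.  20.]
loupe [306. 272. 331. 294.] 0.66 [502. 237.  20.]
tray_round_seat [343. 196. 386. 260.] 0.66 [587. 162.  20.]
tray_flat_seat [258. 210. 300. 273.] 0.56 [568. 298.  20.]
tray_tube_seat [244. 300. 289. 370.] 0.76 [423. 318.  20.]
scene [ -33. -115.  564.]
mount_bar [382. 216. 399. 234.] 0.68 [695. 133.  20.]
mount_bar [254. 310. 260. 321.] 0.49 [395. 219.  20.]
loupe [271. 258. 297. 286.] 0.92 [496. 234.  20.]
tray_round_seat [328. 242. 381. 286.] 0.63 [566. 145.  20.]
tray_flat_seat [260. 225. 306. 264.] 0.86 [555. 273.  20.]
tray_spare_seat [276. 288. 346. 345.] 0.6 [430. 149.  20.]
```

View pics/top0.png

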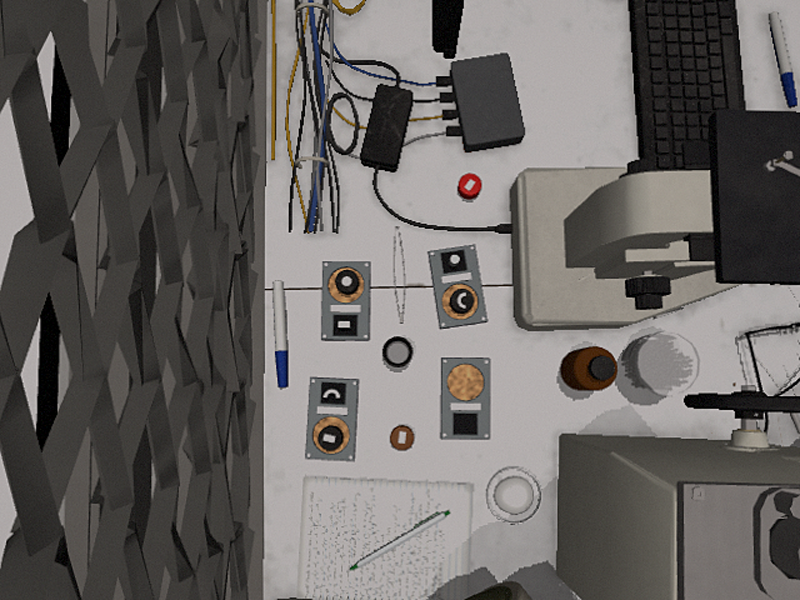

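View pics/scene0.png

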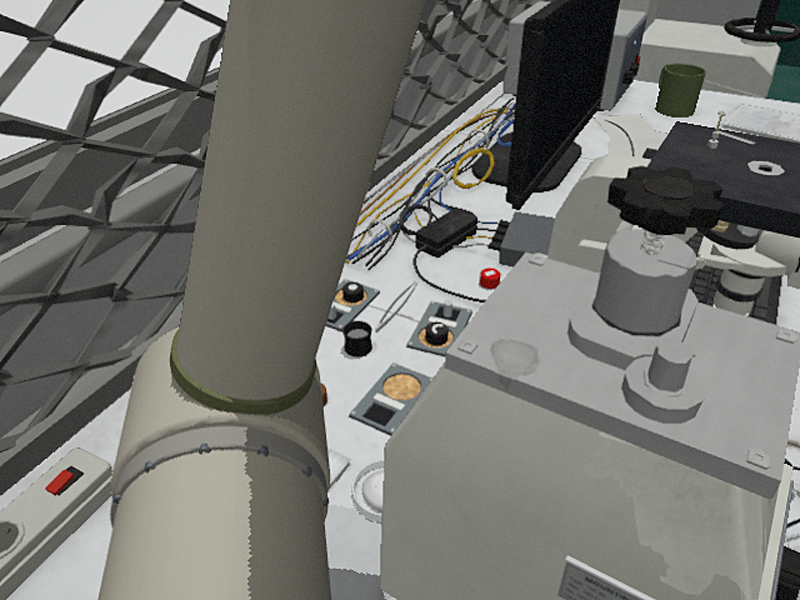

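The top view (800×600) shows four trays:

| Tray | Position | Recess holds | Offcut |
|---|---|---|---|
| Flat bar | upper left | disc mount (346,282) | (345,324) |
| Round bar | upper right | half-ring mount (460,300) | (455,260) |
| Half tube | lower left | bar mount (331,436) | (334,393) |
| Spare | right | empty (466,382) | none |

The loupe is at (397,351). The red and brown look-alikes are at (469,186) and (401,437). The scene view shows a tall box machine on the route, so I'll work out its height next.

```bash
python3 - <<'E'
from h import *
t=eyes.capture('top');s=eyes.capture('scene');w=eyes.capture('wrist');save(w,'w0.png')
def tri(a,b):
    o1,d1=ray(t,a[0]/1.25,a[1]/1.25);o2,d2=ray(s,b[0]/1.25,b[1]/1.25)
    k=np.linalg.lstsq(np.c_[d1,-d2],o2-o1,rcond=None)[0];p,q=o1+d1*k[0],o2+d2*k[1]
    return ((p+q)/2).round(),round(np.linalg.norm(p-q))
for n,a,b in [('boxcornerA',(558,435),(445,355)),('boxcornerB',(558,435),(537,258)),('ring',(752,402),(765,28)),('ringvsknob',(752,402),(685,200)),('stage left',(712,112),(650,150)),('stageLL',(716,280),(650,150)),('loupe',(397,351),(358,338)),('monitor',(445,55),(520,195))]:
    print(n,*tri(a,b))
for n,u,v,z in [('disc',346,281,20),('arc',461,300,21),('bar',331,436,24),('rFlat',346,285,7),('rRound',460,301,7),('rTube',331,436,7),('rSpare',466,382,7),('oflat',345,324,25),('oround',455,260,25),('otube',334,393,25),('loupe',397,351,34),('brown',402,437,20),('bottle',600,367,80),('beaker',513,495,30)]:
    print(n,at(t,u/1.25,v/1.25,z).round())
V=np.array(w['view']);print('wrist cam',(-V[:3,:3].T@V[:3,3]).round(),-V[2,:3].round(2),V[0,:3].round(2),w['fx'])
E
```

```text
boxcornerA [406.  69. 136.] 4
boxcornerB [429.  47. 238.] 89
ring [452. -63. 423.] 113
ringvsknob [448. -78. 315.] 43
stage left [705. -50. 261.] 30
stageLL [549. -44. 312.] 21
loupe [506. 237.  14.] 1
monitor [877. 164.  62.] 15
disc [595. 301.  20.]
arc [568. 156.  21.]
bar [403. 320.  24.]
rFlat [592. 302.   7.]
rRound [568. 157.   7.]
rTube [402. 322.   7.]
rSpare [466. 152.   7.]
oflat [540. 302.  25.]
oround [618. 163.  25.]
otube [455. 316.  25.]
loupe [505. 238.  34.]
brown [400. 234.  20.]
bottle [479.   3.  80.]
beaker [329. 101.  30.]
wrist cam [ 456. -274.  374.] [-0.19 -0.23 -0.95] [ 0.77 -0.63 -0.  ] 407.09291873525746
```

View pics/w0.png

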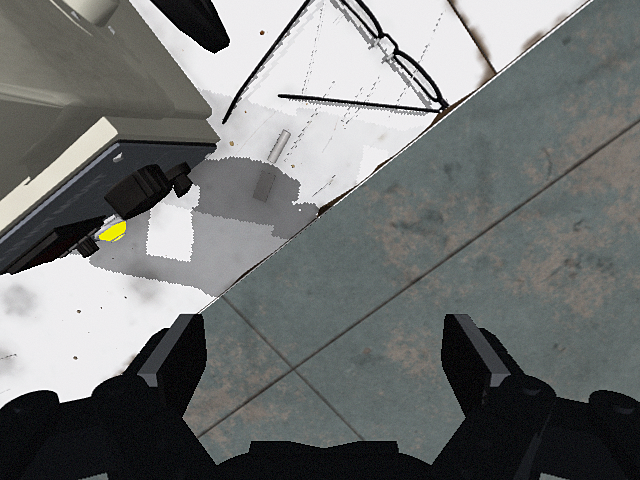

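The wrist view shows only clear bench beneath the gripper. The machine's head reaches z of about 315 to 390, so I'll cross at about z = 470, with tool x turned to world x.

Call:
drive_tool --series "0 0 -0.4 0 0 0 1; 0 0 -0.8 0 0 0.3 1; 0 0 -1 0 0 0.6 1; 0 0 -1 0 0 0.9 1; 0 0 -1 0 0 1 1; 0 0 -1 0 0 1 1"

```text
time_s: 1.65
eef_pos: [406.2, -332.6, 351.3]
ee_rot: [0.0, 0.982, 0.191, 0.0]
force: [-0.4, -0.5, -0.6]
grip_width: 0.996
```

Call:
drive_tool --series "0 0 -0.4 0 0 0.3 1; 0 0 -0.8 0 0 0.6 1; 0 0 -1 0 0 0.77 1; 0 0 -1 0 0 0.77 1; 0 0 -1 0 0 0.77 1; 0 0 -1 0 0 0.77 1"

```text
time_s: 2.25
eef_pos: [406.2, -332.5, 469.8]
ee_rot: [-0.001, 1.0, 0.001, -0.001]
force: [-0.4, 0.4, 0.1]
grip_width: 1.001
```

Tool axes are now x=+X, y=−Y, z=−Z. Next I cross over, drawing the radius in.

Call:
drive_tool --series "0 -0.4 0 0 0 0 1; 0 -0.8 0 0 0 0 1; 0 -1 0 0 0 0 1; 0 -1 0 0 0 0 1; 0 -1 0 0 0 0 1"

```text
time_s: 2.75
eef_pos: [406.0, -212.6, 469.5]
ee_rot: [-0.001, 1.0, 0.001, -0.001]
force: [0.4, -0.1, -0.3]
grip_width: 1.002
```

Call:
drive_tool --series "0 -0.4 0 0 0 0 1; 0 -0.8 0 0 0 0 1; 0 -1 0 0 0 0 1; 0 -1 0 0 0 0 1; 0 -1 0 0 0 0 1"

```text
time_s: 3.25
eef_pos: [406.0, -93.4, 469.1]
ee_rot: [-0.002, 1.0, 0.001, -0.002]
force: [0.5, -0.0, -0.1]
grip_width: 1.0
```

Call:
drive_tool --series "0 -0.4 0 0 0 0 1; 0 -0.8 0 0 0 0 1; 0 -1 0 0 0 0 1; 0 -1 0 0 0 0 1; 0 -1 0 0 0 0 1"

```text
time_s: 3.75
eef_pos: [406.3, 25.5, 468.9]
ee_rot: [-0.001, 1.0, 0.001, -0.003]
force: [-1.3, -0.2, 0.0]
grip_width: 1.0
```

Call:
drive_tool --series "0.3 -0.4 0 0 0 0 1; 0.6 -0.8 0 0 0 0 1; 0.6 -1 0 0 0 0 1; 0.6 -1 0 0 0 0 1; 0.6 -1 0 0 0 0 1"

```text
time_s: 4.25
eef_pos: [478.9, 144.4, 468.0]
ee_rot: [-0.001, 1.0, 0.0, -0.003]
force: [-0.2, -0.1, 0.8]
grip_width: 0.996
```

Call:
drive_tool --series "0.3 -0.4 0 0 0 0 1; 0.3 -0.8 0 0 0 0 1; 0.3 -1 0 0 0 0 1; 0.3 -1 0 0 0 0 1; 0.3 -1 0 0 0 0 1"

```text
time_s: 4.75
eef_pos: [515.4, 262.6, 468.0]
ee_rot: [-0.001, 1.0, -0.0, -0.003]
force: [-0.7, -0.0, 0.5]
grip_width: 1.0
```

```bash
python3 - <<'E'
from h import *
p=eyes.capture('wrist'); save(p,'w1.png',s=1.25)
V=np.array(p['view']);print((-V[:3,:3].T@V[:3,3]).round())
for n,X in dict(disc=(595,301,20),arc=(568,156,21),bar=(403,320,24),spare=(466,152,7),loupe=(505,238,34)).items(): print(n,(proj(p,X)*1.25).round())
E
```

```text
[594. 262. 610.]
disc [370. 136.]
arc [500. 162.]
bar [358. 303.]
spare [497. 249.]
loupe [427. 220.]
```

View pics/w1.png

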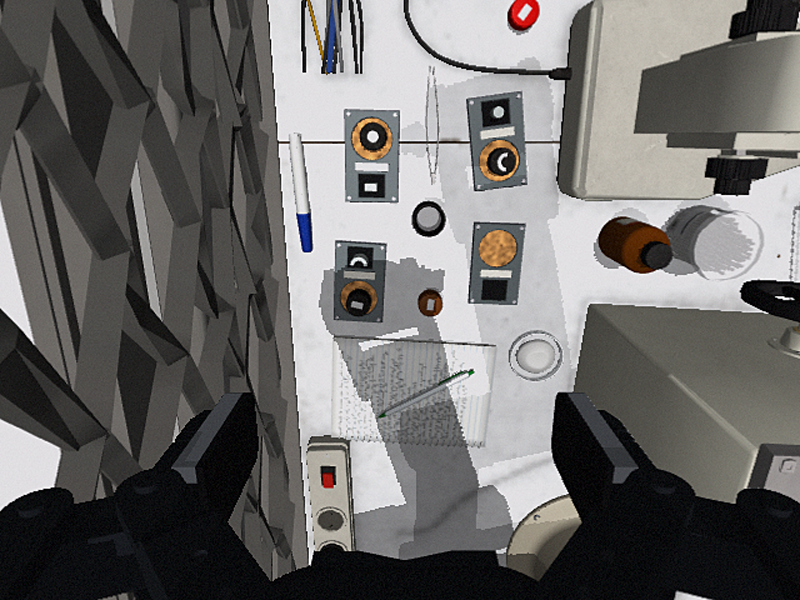

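The wrist view agrees with the estimates to 2 or 3 px (about 3 mm): disc (373,136), arc (501,161), bar (359,302), spare recess (497,248). I'll go above the disc mount and descend.

Call:
drive_tool --series "0.3 -0.15 -0 0 0 0 0.65; 0.65 -0.31 0.4 0 0 0 0.65; 0.65 -0.31 0.8 0 0 0 0.65; 0.65 -0.31 1 0 0 0 0.65; 0.65 -0.31 1 0 0 0 0.65" --newtons 30

```text
time_s: 5.3
eef_pos: [592.1, 297.2, 342.6]
ee_rot: [0.001, 1.0, -0.002, -0.008]
force: [0.2, 0.2, -0.3]
grip_width: 0.648
```

Call:
drive_tool --series "0 0 0.4 0 0 0 0.65; 0 0 0.8 0 0 0 0.65; 0 0 1 0 0 0 0.65; 0 0 1 0 0 0 0.65; 0 0 1 0 0 0 0.65"

```text
time_s: 5.8
eef_pos: [591.5, 296.4, 226.4]
ee_rot: [0.0, 1.0, -0.003, -0.006]
force: [-0.5, -0.6, 0.9]
grip_width: 0.651
```

Call:
drive_tool --series "0 0 0.4 0 0 0 0.65; 0 0 0.8 0 0 0 0.65; 0 0 1 0 0 0 0.65; 0 0 1 0 0 0 0.65; 0 0 1 0 0 0 0.65"

```text
time_s: 6.3
eef_pos: [591.9, 296.7, 110.1]
ee_rot: [-0.001, 1.0, -0.003, -0.004]
force: [0.4, 0.3, 0.5]
grip_width: 0.649
```

```bash
python3 - <<'E'
from h import *
p=eyes.capture('wrist'); save(p,'w2.png')
s=telemetry.sense();print(s['eef_pos'],s['ee_rot'],s['grip_width'])
e=np.array(s['eef_pos'])
print('tcp-axis at z20',proj(p,(e[0],e[1],20)), 'est disc',proj(p,(594,299,20)))
E
```

```text
[591.94411185 296.7766325  110.38737877] [-8.64254357e-04  9.99990974e-01 -2.72863470e-03 -3.13996007e-03] 0.6496101163940448
tcp-axis at z20 [322.95787921 247.12446001] est disc [319.2347265  243.90221713]
```

View pics/w2.png

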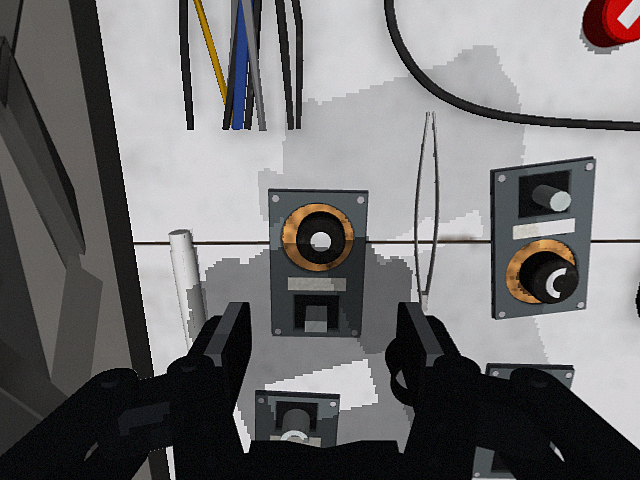

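Disc face is at (321,241), about 3.5 mm ahead of the tool axis. I'll correct, descend and grip.

Call:
drive_tool --series "0.03 -0.01 0.3 0 0 0 0.6; 0.03 -0.01 0.55 0 0 0 0.6; 0.03 -0.01 0.7 0 0 0 0.6; 0.03 -0.01 0.8 0 0 0 0.6; 0.03 -0.01 0.845 0 0 0 0.6; 0.03 -0.01 0.845 0 0 0 0.6; 0.03 -0.01 0.845 0 0 0 0; 0.03 -0.01 0.845 0 0 0 0; 0.03 -0.01 0.845 0 0 0 0; 0.03 -0.01 0.845 0 0 0 0; 0.03 -0.01 0.845 0 0 0 0; 0.03 -0.01 0.845 0 0 0 0; 0.03 -0.01 0.845 0 0 0 0; 0.03 -0.01 0.845 0 0 0 0" --newtons 30

```text
time_s: 7.75
eef_pos: [595.7, 298.4, 10.6]
ee_rot: [-0.001, 1.0, -0.003, -0.002]
force: [-0.7, -0.6, 6.2]
grip_width: 0.331
```

Call:
drive_tool --series "0 0 -0.2 0 0 0 0; 0 0 -0.45 0 0 0 0; 0 0 -0.75 0 0 0 0; 0 0 -0.85 0 0 0 0; -0.3 0.3 -0.85 0 0 0 0; -0.65 0.65 -0.85 0 0 0 0; -0.95 1 -0.85 0 0 0 0; -1 1 -0.85 0 0 0 0; -1 1 -0.85 0 0 0 0; -1 1 -0.85 0 0 0 0"

```text
time_s: 8.75
eef_pos: [475.9, 178.8, 112.9]
ee_rot: [-0.001, 1.0, -0.003, -0.002]
force: [0.5, -0.3, -0.1]
grip_width: 0.334
```

```bash
python3 - <<'E'
from h import *
p=eyes.capture('wrist'); save(p,'w3.png')
s=telemetry.sense();print(s['eef_pos'],s['ee_rot'],s['grip_width'],s['force'])
e=np.array(s['eef_pos'])
print('tcp-axis at z3',proj(p,(e[0],e[1],3)), 'est spare',proj(p,(467,152,3)),'mount face',proj(p,(e[0],e[1],e[2]+10)))
E
```

```text
[476.12307353 179.12305706 112.79748909] [-0.00129639  0.99999438 -0.00266132 -0.00157632] 0.3280027490929885 [ 0.68603451 -1.14734898  0.27434074]
tcp-axis at z3 [322.97383036 237.62046537] est spare [364.45993411 250.71053173] mount face [321.72561942 333.9553417 ]
```

View pics/w3.png

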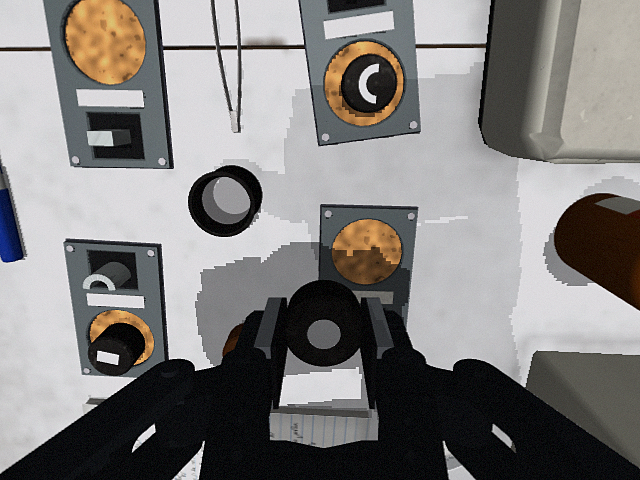

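Disc mount is held level at (322,332); the spare recess is at (367,251), so the target is about (467,150.5). I'll place it there.

Call:
drive_tool --series "-0.075 0.24 0 0 0 0 0; -0.075 0.24 0.3 0 0 0 0; -0.075 0.24 0.55 0 0 0 0; -0.075 0.24 0.7 0 0 0 0; -0.075 0.24 0.79 0 0 0 0; -0.075 0.24 0.82 0 0 0 0; -0.075 0.24 0.845 0 0 0 0; -0.075 0.24 0.845 0 0 0 0; -0.075 0.24 0.845 0 0 0 0.6; -0.075 0.24 0.845 0 0 0 0.6; -0.075 0.24 0.845 0 0 0 0.6; -0.075 0.24 0.845 0 0 0 0.6; -0.075 0.24 0.6 0 0 0 0.6; -0.075 0.24 0.3 0 0 0 0.6; -0.075 0.24 0 0 0 0 0.6; -0.075 0.24 0 0 0 0 0.6"

```text
time_s: 10.4
eef_pos: [469.2, 150.6, 117.0]
ee_rot: [-0.002, 1.0, -0.003, 0.003]
force: [-0.2, -0.0, -1.1]
grip_width: 0.597
```

```bash
python3 - <<'E'
from h import *
p=eyes.capture('wrist'); save(p,'w4.png')
s=telemetry.sense();print(s['eef_pos'],s['ee_rot'],s['grip_width'],s['force'])
E
```

```text
[468.00113174 150.4658262  114.63455474] [-1.45863986e-03  9.99995277e-01 -2.61631436e-03  6.87965232e-04] 0.6014168407049094 [-0.20719977  0.09263243  0.05612792]
```

View pics/w4.png

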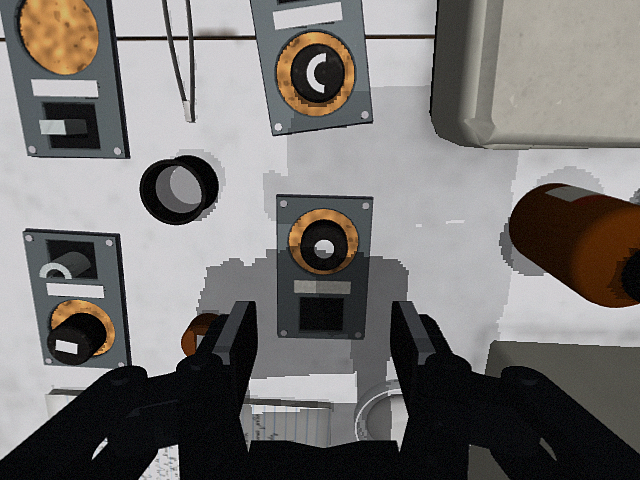

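The disc mount sits flat in the spare recess (323,243). The bar mount's face is at (73,344), and the arc's at (317,72) in its recess. I'll convert these to world coordinates.

```bash
python3 - <<'E'
from h import *
p=eyes.capture('wrist'); 
for n,u,v,z in [('discface',323,247,20),('spare rec',323,241,7),('bar',74,343,24),('tube rec',80,327,7),('arc',317,72,21),('round rec',316,74,7),('flat rec',59,34,7)]: print(n,at(p,u,v,z).round(1))
E
```

```text
discface [467.4 150.7  20. ]
spare rec [467.2 150.8   7. ]
bar [403.3 314.   24. ]
tube rec [405.5 319.4   7. ]
arc [567.  153.3  21. ]
round rec [567.2 154.2   7. ]
flat rec [588.9 297.3   7. ]
```

Call:
drive_tool --series "-0.2 -0.4 0 0 0 0 0.6; -0.4 -0.8 0 0 0 0 0.6; -0.53 -1 0 0 0 0 0.6; -0.53 -1 0 0 0 0 0.6"

```text
time_s: 10.9
eef_pos: [401.3, 273.2, 112.1]
ee_rot: [-0.001, 1.0, -0.0, -0.003]
force: [-0.1, -0.8, -0.7]
grip_width: 0.596
```

Call:
drive_tool --series "0 -0.4 0 0 0 0 0.6; 0 -0.4 0 0 0 0 0.6; 0 -0.4 0 0 0 0 0.6; 0 -0.4 0 0 0 0 0.6"

```text
time_s: 11.3
eef_pos: [401.3, 320.1, 111.4]
ee_rot: [-0.001, 1.0, -0.001, -0.003]
force: [-0.0, -1.1, -0.9]
grip_width: 0.603
```

```bash
python3 - <<'E'
from h import *
p=eyes.capture('wrist'); save(p,'w5.png')
s=telemetry.sense();e=np.array(s['eef_pos']);print(e,s['ee_rot'],s['grip_width'])
print('axis z24',proj(p,(e[0],e[1],24)))
E
```

```text
[401.42716009 320.05516429 111.66240436] [-7.29788205e-04  9.99994377e-01 -1.10418948e-03 -3.08113622e-03] 0.5973926020334229
axis z24 [323.17061352 248.50297698]
```

View pics/w5.png

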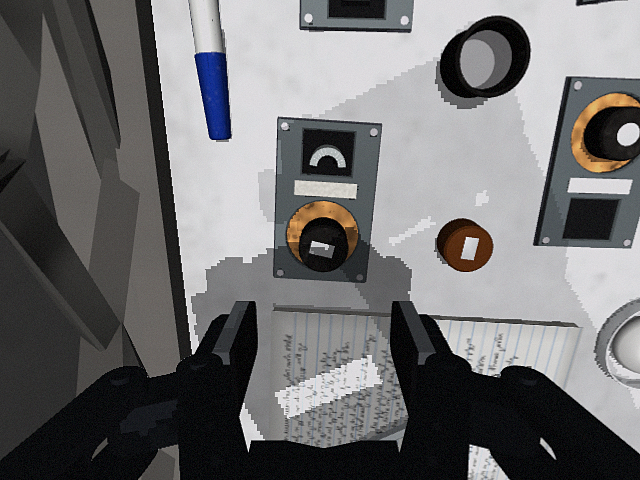

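Directly above the bar mount: face at (322,249) against axis (323,248). I'll descend and grip.

Call:
drive_tool --series "0 0 0.3 0 0 0 0.6; 0 0 0.55 0 0 0 0.6; 0 0 0.7 0 0 0 0.6; 0 0 0.8 0 0 0 0.6; 0 0 0.83 0 0 0 0.6; 0 0 0.83 0 0 0 0.6; 0 0 0.83 0 0 0 0; 0 0 0.83 0 0 0 0; 0 0 0.83 0 0 0 0; 0 0 0.83 0 0 0 0; 0 0 0.83 0 0 0 0; 0 0 0.83 0 0 0 0; 0 0 0.83 0 0 0 0"

```text
time_s: 12.65
eef_pos: [401.4, 320.4, 13.2]
ee_rot: [-0.001, 1.0, -0.001, -0.002]
force: [-1.3, -2.0, 6.2]
grip_width: 0.336
```

Call:
drive_tool --series "0 0 -0.2 0 0 0 0; 0 0 -0.45 0 0 0 0; 0 0 -0.75 0 0 0 0; 0 0 -0.85 0 0 0 0; 0.3 0.1 -0.85 0 0 0 0; 0.65 0.17 -0.85 0 0 0 0; 1 0.17 -0.85 0 0 0 0; 1 0.17 -0.85 0 0 0 0; 1 0.17 -0.85 0 0 0 0"

```text
time_s: 13.55
eef_pos: [521.6, 299.2, 113.6]
ee_rot: [-0.001, 1.0, -0.001, -0.003]
force: [-0.4, -0.3, 0.5]
grip_width: 0.331
```

```bash
python3 - <<'E'
from h import *
p=eyes.capture('wrist'); save(p,'w6.png')
s=telemetry.sense();e=np.array(s['eef_pos']);print(e,s['ee_rot'],s['grip_width'])
for n,u,v,z in [('flat est',0,0,0)]: print(proj(p,(594,300,7)),proj(p,(e[0],e[1],e[2]+12)))
E
```

```text
[520.97759175 299.52080117 113.93301961] [-8.46193266e-04  9.99994773e-01 -9.68501403e-04 -2.96638185e-03] 0.332744845287249
[321.52957867 121.51535675] [321.69005308 339.74496495]
```

View pics/w6.png

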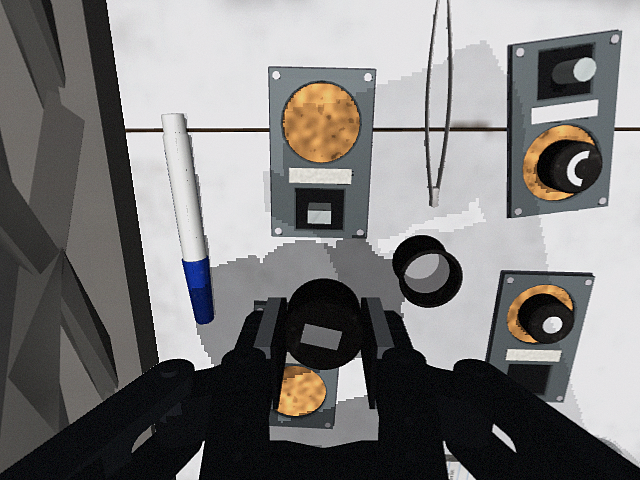

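Flat tray recess is at (321,122), which matches (594,300), and the mount is centred on the tool axis. Placing.

Call:
drive_tool --series "0.3 0 0 0 0 0 0; 0.61 0 0 0 0 0 0; 0.61 0 0.3 0 0 0 0; 0.61 0 0.55 0 0 0 0; 0.61 0 0.7 0 0 0 0; 0.61 0 0.78 0 0 0 0; 0.61 0 0.82 0 0 0 0; 0.61 0 0.837 0 0 0 0; 0.61 0 0.837 0 0 0 0; 0.61 0 0.837 0 0 0 0.6; 0.61 0 0.837 0 0 0 0.6; 0.61 0 0.837 0 0 0 0.6; 0.61 0 0.837 0 0 0 0.6; 0.61 0 0.6 0 0 0 0.6; 0.61 0 0.3 0 0 0 0.6; 0.61 0 0 0 0 0 0.6; 0.61 0 0 0 0 0 0.6"

```text
time_s: 15.3
eef_pos: [596.4, 300.1, 119.3]
ee_rot: [-0.002, 1.0, -0.001, 0.002]
force: [0.4, 1.0, -0.4]
grip_width: 0.601
```

Call:
drive_tool --series "0 0.4 0 0 0 0 0.6; -0.1 0.8 0 0 0 0 0.6; -0.2 1 0 0 0 0 0.6; -0.2 1 0 0 0 0 0.6; -0.2 1 0 0 0 0 0.6"

```text
time_s: 15.8
eef_pos: [572.3, 180.1, 118.7]
ee_rot: [-0.002, 1.0, -0.001, 0.002]
force: [0.1, -0.4, -0.0]
grip_width: 0.604
```

```bash
python3 - <<'E'
from h import *
p=eyes.capture('wrist'); save(p,'w7.png')
s=telemetry.sense();e=np.array(s['eef_pos']);print(e,s['ee_rot'],s['grip_width'])
print('arc est',proj(p,(567,153.5,21)),'bar if ok',proj(p,(594,300,24)))
E
```

```text
[572.42287484 180.73487634 118.6359374 ] [-2.37185287e-03  9.99995250e-01 -8.10254087e-04  1.79402105e-03] 0.5990166531078467
arc est [366.34817    252.90468261] bar if ok [123.76329133 212.25438907]
```

View pics/w7.png

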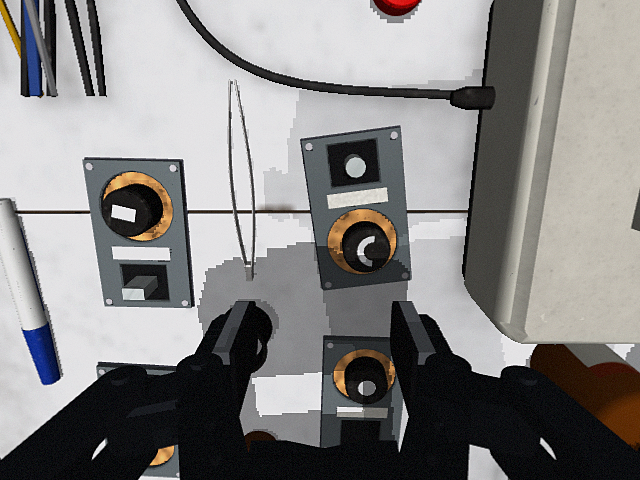

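The bar mount sits in the flat tray at (123,213), as predicted. The arc mount is at about (366,250), matching the estimate. Grip it, keeping the jaws narrower near the microscope base.

Call:
drive_tool --series "-0.04 0.225 0 0 0 0 0.52; -0.04 0.225 0.3 0 0 0 0.52; -0.04 0.225 0.55 0 0 0 0.52; -0.04 0.225 0.75 0 0 0 0.52; -0.04 0.225 0.85 0 0 0 0.52; -0.04 0.225 0.895 0 0 0 0.52; -0.04 0.225 0.895 0 0 0 0.52; -0.04 0.225 0.895 0 0 0 0; -0.04 0.225 0.895 0 0 0 0; -0.04 0.225 0.895 0 0 0 0; -0.04 0.225 0.895 0 0 0 0; -0.04 0.225 0.895 0 0 0 0; -0.04 0.225 0.895 0 0 0 0; -0.04 0.225 0.895 0 0 0 0"

```text
time_s: 17.25
eef_pos: [568.8, 154.5, 12.4]
ee_rot: [-0.003, 1.0, -0.001, 0.003]
force: [-0.4, 2.0, 6.7]
grip_width: 0.332
```

Call:
drive_tool --series "0 0 -0.2 0 0 0 0; 0 0 -0.45 0 0 0 0; 0 0 -0.75 0 0 0 0; 0 0 -0.85 0 0 0 0; -0.3 -0.3 -0.85 0 0 0 0; -0.65 -0.65 -0.85 0 0 0 0; -0.95 -1 -0.85 0 0 0 0; -0.95 -1 -0.85 0 0 0 0; -0.95 -1 -0.85 0 0 0 0"

```text
time_s: 18.15
eef_pos: [453.1, 275.3, 114.0]
ee_rot: [-0.002, 1.0, 0.001, 0.003]
force: [-0.2, -0.3, -0.2]
grip_width: 0.334
```

```bash
python3 - <<'E'
from h import *
p=eyes.capture('wrist'); save(p,'w8.png')
s=telemetry.sense();e=np.array(s['eef_pos']);print(e,s['ee_rot'],s['grip_width'])
print('tube est',proj(p,(407,320,7)),proj(p,(e[0],e[1],e[2]+10)))
E
```

```text
[454.2706417  274.29150777 114.03019272] [-2.41747962e-03  9.99992535e-01 -8.80461598e-05  3.01288500e-03] 0.3291755796382127
tube est [257.68278461 305.56002346] [325.26014823 331.66109229]
```

View pics/w8.png

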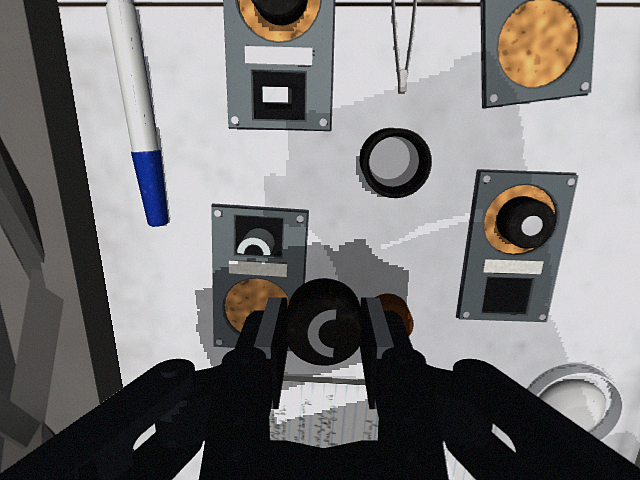

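Tube recess is at (257,306), matching (407,320). The held mount is level and centred. Placing it, then moving toward the disc.

Call:
drive_tool --series "-0.2 -0.2 0 0 0 0 0; -0.39 -0.38 0 0 0 0 0; -0.39 -0.38 0.3 0 0 0 0; -0.39 -0.38 0.55 0 0 0 0; -0.39 -0.38 0.7 0 0 0 0; -0.39 -0.38 0.78 0 0 0 0; -0.39 -0.38 0.82 0 0 0 0; -0.39 -0.38 0.843 0 0 0 0; -0.39 -0.38 0.843 0 0 0 0; -0.39 -0.38 0.843 0 0 0 0.6; -0.39 -0.38 0.843 0 0 0 0.6; -0.39 -0.38 0.843 0 0 0 0.6; -0.39 -0.38 0.843 0 0 0 0.6; -0.39 -0.38 0.6 0 0 0 0.6; -0.39 -0.38 0.3 0 0 0 0.6; -0.39 -0.38 0 0 0 0 0.6; -0.39 -0.38 0 0 0 0 0.6"

```text
time_s: 19.9
eef_pos: [409.4, 320.9, 118.4]
ee_rot: [-0.004, 1.0, 0.0, 0.007]
force: [0.1, 0.2, -0.3]
grip_width: 0.599
```

Call:
drive_tool --series "0.2 0.4 0 0 0 0 0.6; 0.4 0.8 0 0 0 0 0.6; 0.4 1 0 0 0 0 0.6; 0.4 1 0 0 0 0 0.6; 0.4 1 0 0 0 0 0.6"

```text
time_s: 20.4
eef_pos: [457.3, 200.7, 117.7]
ee_rot: [-0.004, 1.0, -0.001, 0.007]
force: [-0.4, 0.4, -0.2]
grip_width: 0.601
```

```bash
python3 - <<'E'
from h import *
p=eyes.capture('wrist'); save(p,'w9.png')
s=telemetry.sense();e=np.array(s['eef_pos']);print(e,s['ee_rot'],s['grip_width'])
print('disc est',proj(p,(467.4,150.7,20)),'arc if ok',proj(p,(407,320,21)),'round est',proj(p,(567,154,7)))
E
```

```text
[457.19053172 201.37167769 117.76574791] [-4.28241436e-03  9.99969009e-01  4.51582249e-05  6.60597922e-03] 0.5983830236940691
disc est [405.85535126 230.7033855 ] arc if ok [142.96759363 319.51051716] round est [405.69655846  57.25369408]
```

View pics/w9.png

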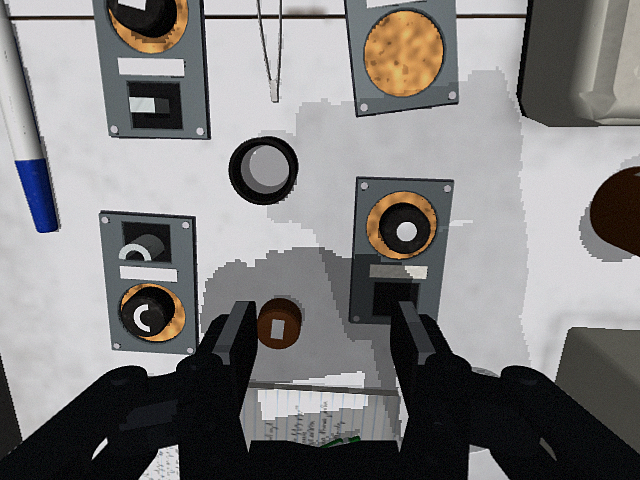

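The arc mount sits in the tube tray at (146,316), within about 2 mm of where I predicted. The disc is at (406,231). The round recess at (403,53) gives about (569.5,155.5). Now I pick up the disc and level the tool slightly.

Call:
drive_tool --series "0.05 0.25 0 -0.017 -0.026 0 0.55; 0.085 0.42 0 -0.017 -0.026 0 0.55; 0.085 0.42 0.3 -0.017 -0.026 0 0.55; 0.085 0.42 0.55 -0.017 -0.026 0 0.55; 0.085 0.42 0.75 -0.017 -0.026 0 0.55; 0.085 0.42 0.85 -0.017 -0.026 0 0.55; 0.085 0.42 0.888 -0.017 -0.026 0 0.55; 0.085 0.42 0.888 -0.017 -0.026 0 0.55; 0.085 0.42 0.888 -0.017 -0.026 0 0; 0.085 0.42 0.888 -0.017 -0.026 0 0; 0.085 0.42 0.888 -0.017 -0.026 0 0; 0.085 0.42 0.888 -0.017 -0.026 0 0; 0.085 0.42 0.888 -0.017 -0.026 0 0; 0.085 0.42 0.888 -0.017 -0.026 0 0; 0.085 0.42 0.888 -0.017 -0.026 0 0"

```text
time_s: 21.95
eef_pos: [469.5, 152.1, 12.1]
ee_rot: [-0.0, 1.0, 0.0, 0.001]
force: [-1.5, 1.7, 6.4]
grip_width: 0.329
```

Call:
drive_tool --series "0 0 -0.2 0 0 0 0; 0 0 -0.45 0 0 0 0; 0 0 -0.75 0 0 0 0; 0 0 -0.85 0 0 0 0; 0.3 0 -0.85 0 0 0 0; 0.65 -0.04 -0.85 0 0 0 0; 0.85 -0.04 -0.85 0 0 0 0; 0.85 -0.04 -0.85 0 0 0 0; 0.85 -0.04 -0.85 0 0 0 0"

```text
time_s: 22.85
eef_pos: [570.6, 156.8, 113.4]
ee_rot: [-0.0, 1.0, -0.0, 0.0]
force: [-1.0, 0.5, 0.4]
grip_width: 0.331
```

```bash
python3 - <<'E'
from h import *
p=eyes.capture('wrist')
s=telemetry.sense();e=np.array(s['eef_pos']);print(e,s['ee_rot'],s['grip_width'],s['force'])
E
```

```text
[570.31896238 156.90045314 113.76038018] [-2.32886157e-04  9.99999887e-01  4.48305798e-05  4.10905685e-04] 0.32613007614038775 [ 0.21946434 -0.24195733 -0.03469827]
```

Call:
drive_tool --series "0 0.01 0.3 0 0 0 0; 0 0.01 0.55 0 0 0 0; 0 0.01 0.7 0 0 0 0; 0 0.01 0.78 0 0 0 0; 0 0.01 0.82 0 0 0 0; 0 0.01 0.843 0 0 0 0; 0 0.01 0.843 0 0 0 0; 0 0.01 0.843 0 0 0 0.55; 0 0.01 0.843 0 0 0 0.55; 0 0.01 0.843 0 0 0 0.55; 0 0.01 0.843 0 0 0 0.55; 0 0.01 0.6 0 0 0 0.55; 0 0.01 0.3 0 0 0 0.55; 0 0.01 0 0 0 0 0.55; 0 0.01 -0.4 0 0 0 0.55; 0 0.01 -0.9 0 0 0 0.55; 0 0.01 -0.9 0 0 0 0.55"

```text
time_s: 24.6
eef_pos: [571.9, 155.9, 228.0]
ee_rot: [-0.001, 1.0, 0.0, 0.005]
force: [1.0, -0.8, -0.7]
grip_width: 0.545
```

Call:
drive_tool --series "-0.4 -0.3 -0.3 0 0 0 0.55; -0.8 -0.6 -0.6 0 0 0 0.55; -0.8 -0.6 -0.6 0 0 0 0.55; -0.8 -0.6 -0.6 0 0 0 0.55; -0.8 -0.6 -0.6 0 0 0 0.55"

```text
time_s: 25.1
eef_pos: [474.9, 228.0, 299.0]
ee_rot: [-0.001, 1.0, 0.001, 0.006]
force: [0.6, 0.2, 0.3]
grip_width: 0.553
```

```bash
python3 - <<'E'
from h import *
p=eyes.capture('wrist'); save(p,'w10.png',crop=(120,20,520,320),s=2)
s=telemetry.sense();e=np.array(s['eef_pos']);print(e,s['ee_rot'],s['grip_width'])
f=lambda X:((proj(p,X)-[120,20])*2).round()
for n,X in dict(disc=(569.5,155.5,20),bar=(594,300,24),arc=(407,320,21),loupe=(505,238,34)).items(): print(n,f(X))
E
```

```text
[475.25954417 227.43921526 298.15428984] [-3.22723829e-04  9.99988076e-01  9.84580520e-05  4.87171282e-03] 0.5477112805672305
disc [555. 157.]
bar [256. 102.]
arc [238. 471.]
loupe [387. 293.]
```

View pics/w10.png

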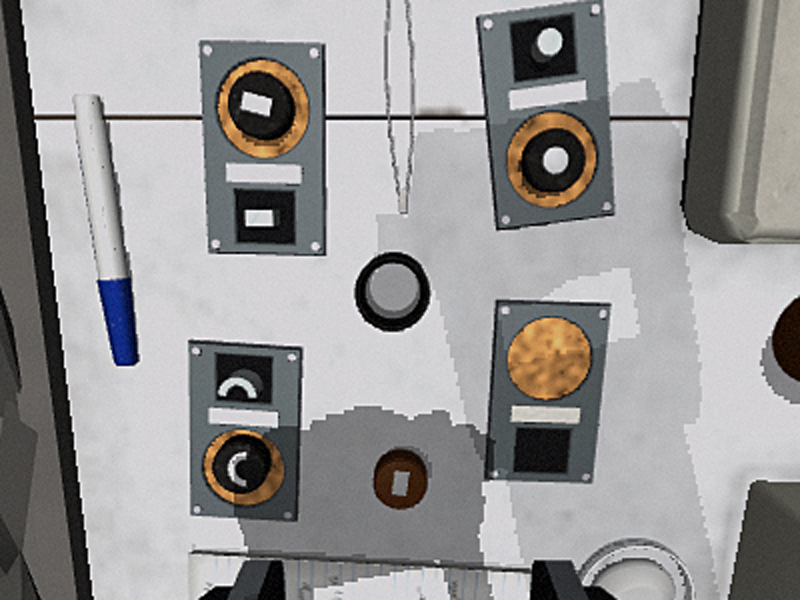

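All three mounts are well inside their recesses, flat and face up: disc (554,160) with the round bar, rectangle (257,103) with the flat bar, and half ring (241,467) with the half tube. The loupe at (393,291) hasn't visibly moved, and the gripper is clear and empty.

```bash
python3 -c "
from rig import ctrl
print(ctrl.finish_job())"
```

```text
the job is handed in; nothing more can be done
None
```

The job is handed in. I parked the disc mount in the spare tray, then moved the rectangle mount to the flat bar tray and the half-ring mount to the half-tube tray. Last, the disc mount went from the spare tray to the round bar tray.

The final wrist picture shows each mount flat and face up in its matching recess, about 1 to 5 mm from the recess centre (limit 10 mm). In that picture the loupe was about 3 mm from its first estimate, which is within measuring error. Forces at the check readings stayed under about 7 N, and the arm finished clear with the gripper empty at about 25 s of the 99 s. None of these checks failed or disagreed, but I did not measure tilt or underside height directly; I judged flatness from the picture only.

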